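# Clamp a heat-sink bonding jig in a bench screw press

## Task

Push the bonding jig (the plate carrying the circuit board and its heat sink) along its channel into the small screw press until it is fully home against the yellow stop. Then wind the crank clockwise until you feel the foot meet the heat sink, give it one quarter turn more, let go and leave it clamped like that. Do not overtighten, not even for a moment, or the board cracks, and leave the other things on the bench alone.

Things in the scene. Friction and masses are not known exactly. Their poses are not given: they have to be found in the camera images.
- press: Grey two-column bench screw press, fixed. Origin on the bench top under the crank axis, z up. Base plate 200 (x) by 250 mm (y, -95 to +155), 20 mm high. The jig channel runs along its y axis between rails 10 mm high (inner faces at x = +-36.5 mm), open at +y. Columns of 22 mm diameter at x = +-80 mm carry a cross beam, 210 by 50 mm (y), from z = 150 to 186 mm.
- channel_stop (a point): Middle of the face of the yellow stop block at the closed end of the channel, 27 mm above the bench at y = -50 mm of the press; the face looks to the press's +y. The block is 60 mm wide and rises 14 mm above the base plate. Fully home, the jig's plate rests against it.
- crank_axis (a point): Point on the crank's vertical axis, 258 mm above the bench, level with the middle of the grip. The crank turns at this fixed height. The screw's friction is steady, about 9 N at the grip, and the crank stays where it is left. When the foot meets the work its preloaded spring makes this step up by about 4 N, and it then climbs by about 2.5 N more per quarter turn.
- crank_grip (a point): Middle of the crank's upright orange grip, a cylinder of 24 mm diameter from 232 to 278 mm above the bench that spins freely on its pin, 60 mm from the crank axis. Nothing else of the press is higher than 231 mm.
- crank (a joint): Crank angle in rad, growing clockwise seen from above; clockwise lowers the ram 12 mm per turn. At 0 the grip lies at x = 30, y = -52 mm in the press's frame; starts are 0 to 2 rad, the end of travel is at 16 rad.
- ram: Steel ram, 28 mm diameter, under the beam, carrying the sprung foot (40 mm square plate). Origin on the crank axis at the ram's lower end, 122 mm above the bench at crank angle 0. The free foot's underside is 52.5 to 57.5 mm below it, screwed in by an unmeasured amount that differs: contact comes anywhere between about 3.4 and 6.1 rad of crank angle, to be found by feel.
- jig: Loose jig, 0.55 to 0.9 kg: aluminium plate 70 (x) by 100 (y) by 12 mm with a blue circuit board and, at its middle, a dark finned heat sink 44 mm square, top 38 mm above the origin. Origin at the centre of the plate's underside, axes along the press's. Starts 50 to 95 mm out towards +y in the channel, 1.5 mm play at each side. Home, its origin is over the press's, 20 mm up.
- push_post (a point): Point on the axis of the jig's black round push post, 40 mm above the jig's underside (60 mm above the bench). Post 24 mm diameter, from 32 to 80 mm above the bench, at y = +130 mm of the jig on a tongue 30 mm wide and 12 mm thick that runs from the plate to y = +145 mm.
- screwdriver: Bystander: screwdriver with an orange handle, 190 mm long, lying on the bench.
- spool: Bystander: yellow flanged spool, 68 mm diameter, 52 mm high, standing on the bench.
- partsbox: Bystander: clear open compartment box, 110 by 170 by 35 mm.

How it is judged:
On the way, in this order (a step that is already met when the one before it is completed fails the run):
1. the jig is fully home against the stop, the foot not yet on it (y of jig in the frame of press between -0.003 and 0.003 m and x of jig in the frame of press between -0.003 and 0.003 m and contact force between ram and jig below 1 N), for 0.2 s.
2. the foot has been wound down onto the heat sink of the jig, which is home (y of jig in the frame of press between -0.003 and 0.003 m and x of jig in the frame of press between -0.003 and 0.003 m and contact force between ram and jig above 60 N), for 0.1 s.
At the end, for the whole second after the job is handed in: The jig is home (within 3 mm of it along and across the channel), the crank is at rest a quarter turn past the contact, within about 25 degrees either way (foot force 181 to 225 N; it is about 125 N at contact and 203 N a quarter turn on), and stays so (y of jig in the frame of press between -0.003 and 0.003 m and x of jig in the frame of press between -0.003 and 0.003 m and contact force between ram and jig between 181 and 225 N and velocity of joint crank between -0.05 and 0.05 rad/s); the robot touches nothing.
It fails at once if overtightened: foot force above 238 N, about 130 degrees past contact (contact force between ram and jig above 238 N).
It fails at once if the screwdriver is disturbed (moved by more than 20 mm) (distance of screwdriver from where it was at the start of the episode above 0.02 m).
It fails at once if the yellow spool is disturbed (moved by more than 20 mm) (distance of spool from where it was at the start of the episode above 0.02 m).
It fails at once if the parts box is disturbed (moved by more than 20 mm) (distance of partsbox from where it was at the start of the episode above 0.02 m).
It also fails if it takes over 70 s, if anything falls off the work surface, if the arm or the gripper's body presses on something with over 40 N, if the wrist force passes 120 N, or if a joint passes its speed limit or range.

## Robot

A 7-joint arm with a two-finger parallel gripper is mounted at the origin on the work surface. World frame = base frame: x ahead of the robot, y to its left, z up, the work surface at z = 0. Lengths are in m, angles in rad, forces in N, time in s.
With the tool pointing down it reaches from about 0.4 to 0.85 m from the base axis. Payload 4.5 kg.
Tool frame: the origin (TCP) lies on the centre line of the jaws, within the pads' length; the fingertips stand 25 mm ahead of it and the grasp point (between the pads) lies 6 mm ahead of it; z points along the fingers, y is the direction in which the jaws open and shut (so a half turn about z gives the same grasp; the last joint's range is limited). The gripper opens to 88 mm and grips with 3 to 60 N. Pads are 18 mm wide; open, the fingers measure 123 mm over their backs; the gripper's body (75 mm by 187 mm) begins 45 mm behind the grasp point.
Start: joints at [1.205, 0.689, -0.195, 1.565, 0.157, 0.902, -0.215], TCP at [0.243, -0.576, 0.264] pointing down, gripper open.
Joint ranges: [-3.01, 3.01], [-0.46, 2.08], [-1.47, 1.51], [0.13, 2.56], [-1, 4.14], [0.04, 2.09], [-2.66, 2.66]. Speed limits (rad/s): [2.57, 2.57, 3.14, 3.14, 3.14, 3.14, 3.14].

## Interface

Orientations are given as a unit quaternion [x, y, z, w].
In Python, from plant import r, eyes gives the robot as it stands.
- The arm moves only by the tool servo_tool, never from a script. Its argument "deltas" is a list of rows, each an object of numbers: "dx", "dy", "dz": the shift along the tool's x, y, z in units of 60 mm (1.0 is 60 mm); "ax", "ay", "az": the turn, a rotation vector about the tool's x, y, z in units of 6 degrees (1.0 is 6 degrees); "hand": the finger opening in mm, from 0 to 88.1. A call has 1 to 10 rows; each row is the pose to reach, as a shift and turn from the pose commanded when the call began, along the tool's axes at that moment; what a row does not reach only later rows make up. A row lasts 1/8 s, in which the tool goes at most 62.5 mm and 10.7 degrees, less where a joint would pass 70% of its speed; a pose out of reach is approached as far as the arm can. A call with a gripper value outside its range is refused whole. The fingers move at their own pace and stop on an object; "newtons" is the grip in N (left out, the last holds). Time passes only in rows, so rows that repeat a pose let the fingers close. It gives the time, the measured TCP pose, the force and the opening at its end, in the units of the state.
- r.get_state(): the state, without advancing time (a new reading comes with each control period).
- eyes.snapshot(name): name is "side" or "top" or "wrist"; returns (picture, depth): 400x640x3 uint8, red, green, blue; 400x640 float32, m along the optical axis (not along the pixel's ray), 0 where there is no reading.
- eyes.camera_model(name): a dict with "fx", "fy", "cx", "cy" (pixels), "pose" (4x4, takes a point from camera to world coordinates). Camera axes: x right, y up, looking along -z (the intrinsics and any distortion apply to the point x, -y, -z); pixel columns grow to the right and rows downward; lengths in m; the calibration is good to about 2 mm. The wrist camera is an equidistant fisheye: a pixel r from the principal point sees the ray r / f radians off the axis. A picture is of the moment at which its call begins: read the wrist's pose just before it. camera_model takes no time and is no camera call; for the wrist camera it gives the pose at the moment of the call.
- r.finish_job(): hands the job in, once; it reports no verdict.
The state is a dict: "clock": time; "q": joint angles; "qd": joint speeds; "joint_torque": joint torques, N m; "tool_pos": TCP position; "eef_rot": TCP orientation; "contact_force": force on the tool from outside, world axes, zero at the start; "moment": the same for the moment, N m; "opening": opening from 0.0 (shut) to 1.0 (fully open).
Only numpy, scipy, OpenCV 4.12 (cv2) and the standard library are available. Lean on these libraries where they do the work, as an engineer would, in place of code of your own. Each camera call takes 0.05 s, during which the arm holds its last target.

## Working session

There is one attempt and no reset: what is moved stays moved. The work goes in short steps, Python scripts to look and compute and a tool call to move; the robot and the scene stay as the last step left them, time stands still between calls to the robot, and variables do not carry over. Pictures are saved under pics/ and viewed, and the job is handed in when it is done.

Besides the shell and the picture viewer there is one more tool, called after ">>>" by a JSON object that holds its "name" and its "arguments". servo_tool: Moves the arm, as the interface text tells. Its arguments: {"type":"object","properties":{"deltas":{"type":"array","items":{"type":"object","properties":{"dx":{"type":"number"},"dy":{"type":"number"},"dz":{"type":"number"},"ax":{"type":"number"},"ay":{"type":"number"},"az":{"type":"number"},"hand":{"type":"number"}}}},"newtons":{"type":"number"}},"required":["deltas"]}

```bash
ls; mkdir -p pics
python3 - <<'E'
from plant import r, eyes
import cv2,numpy as np
s=r.get_state(); print(s)
for n in ("side","top"):
    p,d=eyes.snapshot(n); cv2.imwrite(f"pics/{n}0.png",p[:,:,::-1]); np.savez(f"pics/{n}0.npz",p=p,d=d)
    m=eyes.camera_model(n); print(n,m)
E
```

```text
pics
{'clock': 0.0, 'q': array([ 1.20480944,  0.68998568, -0.19450431,  1.56635351,  0.15730673,
        0.90249162, -0.21510879]), 'qd': array([ 8.24896866e-04,  6.49788894e-05,  4.77893372e-05, -1.24223138e-03,
        5.27008202e-04,  3.12438181e-04, -9.65220272e-04]), 'joint_torque': array([ 8.17318451e-04, -5.27563834e+01, -1.26690131e+00, -1.53428346e+01,
       -5.28004928e-02,  6.67666522e-03,  1.34150887e-04]), 'tool_pos': array([ 0.24298467, -0.5751911 ,  0.26290616]), 'eef_rot': array([ 9.80080027e-01,  1.98600826e-01, -2.53695825e-04, -8.87612662e-04]), 'contact_force': array([-0.11872137,  0.37652215, -1.38461658]), 'moment': array([ 0.03470818,  0.03270957, -0.0054585 ]), 'opening': 0.9993226752660888}
side {'fx': 421.14038935680475, 'fy': 421.14038935680475, 'cx': 322.0074709525328, 'cy': 201.39884394587895, 'pose': array([[-0.9645259 ,  0.18814361, -0.18518039,  0.31223713],
       [-0.2636163 , -0.64922214,  0.71345431,  0.80850347],
       [ 0.01400866,  0.73696173,  0.67578929,  0.94792529],
       [ 0.        ,  0.        ,  0.        ,  1.        ]])}
top {'fx': 477.62909370953844, 'fy': 477.62909370953844, 'cx': 315.718585155898, 'cy': 195.12446767266522, 'pose': array([[ 1.86377725e-02,  9.94040775e-01, -1.07403774e-01,
         3.65537221e-01],
       [-9.99820769e-01,  1.88871787e-02,  1.30529581e-03,
        -3.61638211e-03],
       [ 3.32607152e-03,  1.07360196e-01,  9.94214628e-01,
         1.41050691e+00],
       [ 0.00000000e+00,  0.00000000e+00,  0.00000000e+00,
         1.00000000e+00]])}
```

View pics/side0.png

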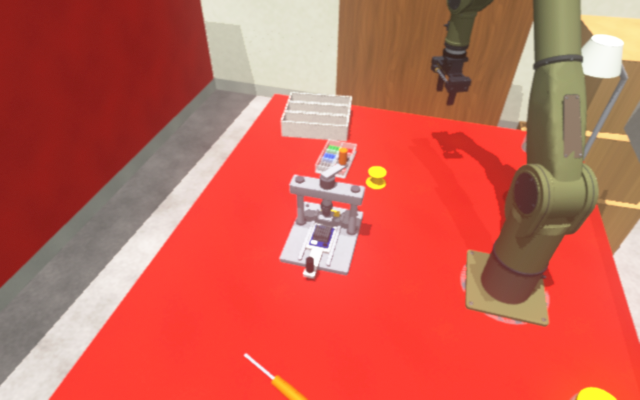

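View pics/top0.png

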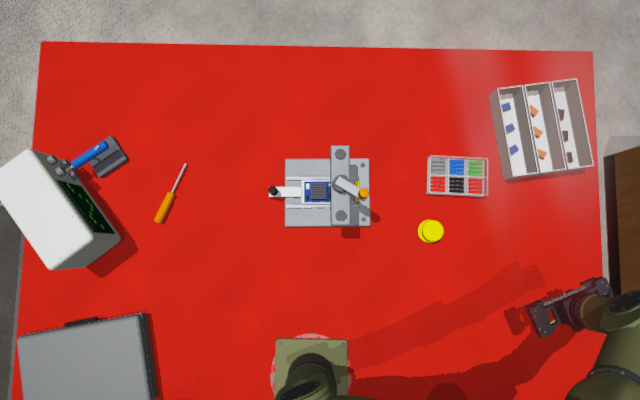

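```bash
cat > h.py <<'E'
import cv2,numpy as np
from plant import r, eyes
def ray(n,u,v,m=None):
    m=m or eyes.camera_model(n); T=m['pose']
    d=T[:3,:3]@np.array([(u-m['cx'])/m['fx'],-(v-m['cy'])/m['fy'],-1]); return T[:3,3],d
def onz(n,u,v,z,m=None):
    o,d=ray(n,u,v,m); return o+d*(z-o[2])/d[2]
E
python3 - <<'E'
from h import *
p=np.load('pics/top0.npz')['p'][:,:,::-1]; d=np.load('pics/top0.npz')['d']
c=p[130:250,250:390]; cv2.imwrite('pics/topz.png',cv2.resize(c,None,fx=5.5,fy=5,interpolation=cv2.INTER_NEAREST) if 0 else cv2.resize(c,None,fx=5,fy=5,interpolation=cv2.INTER_NEAREST))
p2=np.load('pics/side0.npz')['p'][:,:,::-1]
c=p2[140:290,270:390]; cv2.imwrite('pics/sidez.png',cv2.resize(c,None,fx=4,fy=4,interpolation=cv2.INTER_NEAREST))
for n,img in(('top',p),('side',p2)):
    h=cv2.cvtColor(img,cv2.COLOR_BGR2HSV); print(h[190:198,360:370,0] if n=='top' else h[150:160,338:348,0])
E
```

```text
[[ 17  21  21  20  20  20  20  19  12   5]
 [ 20  21  21  21  20  20  20  20  15   9]
 [ 20  20  21  20  20  20  20  20  18   8]
 [ 20  20  20  20  20  20  20  20  17   8]
 [ 20  20  20  20  21  20  20  20  14   6]
 [ 17  19  20  20  20  20  20  17  10   4]
 [ 15  17  19  20  20  20  17  11 108 176]
 [ 13  14  15  15  16  13   9 100 104 171]]
[[37 19 19 20 21 21 21 20 17 11]
 [30 14 16 18 19 19 19 18 15  8]
 [23 11 12 14 15 15 14 13  9  4]
 [12  9 10 11 11 11 11 10  7  3]
 [ 9  9 10 11 11 10 10 10  7  4]
 [ 6  9 10 10 11 10 10  9  8  5]
 [ 4  8 10 11 10 10 10 10  7  5]
 [ 5  8 10 10 10 10 10 10  8  4]
 [ 5  9 10 10 10 10 10 10  8  4]
 [ 5  9 10 10 10 10 10  9  8  4]]
```

View pics/topz.png

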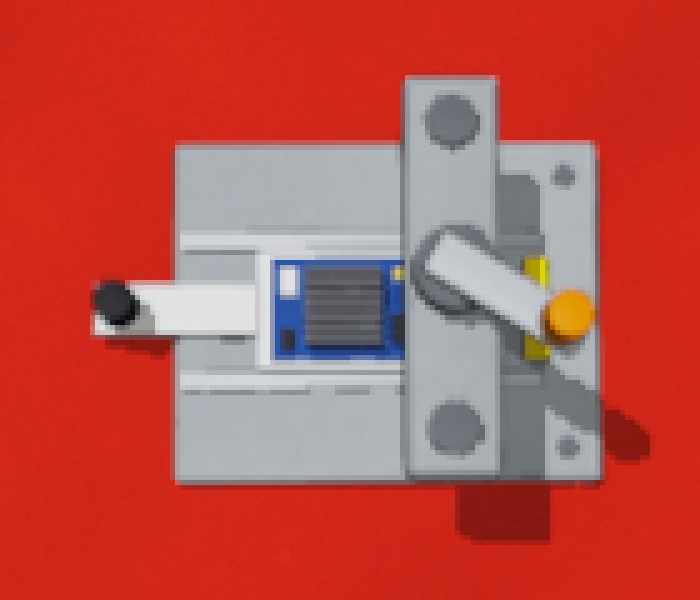

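View pics/sidez.png

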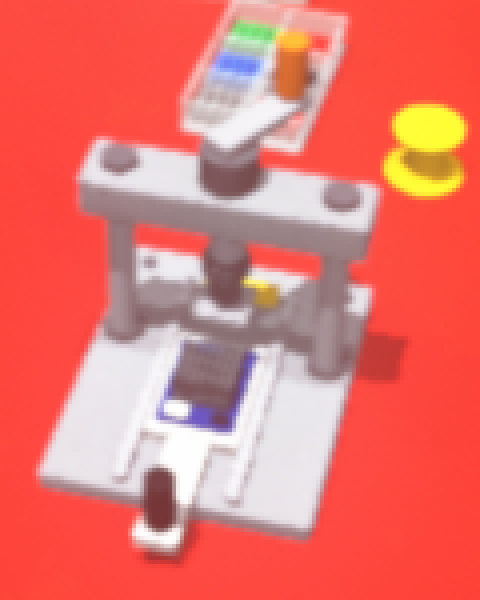

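Run:
```python
from h import *
Z=lambda x,y:(250-0.5+x/5+0,130-.5+y/5)
for k,(x,y,z) in dict(bLT=(176,143,.02),bLB=(176,482,.02),bRT=(596,143,.02),bRB=(601,480,.02),grip=(570,316,.278),post=(117,303,.08),mLT=(405,78,.186),mRT=(497,78,.186),mRB=(498,470,.186),mLB=(406,472,.186),c1=(452,121,.19),c2=(456,428,.19)).items():
    print(k,onz('top',*Z(x,y),z).round(4))
S=lambda x,y:(270-.5+x/4,140-.5+y/4)
for k,(x,y,z) in dict(grip=(293,41,.278),bBL=(40,475,.02),bBR=(308,530,.02),post=(160,478,.08)).items():
    print('side',k,onz('side',*S(x,y),z).round(4))
# spool/box/driver by colour
d=np.load('pics/top0.npz'); h=cv2.cvtColor(d['p'],cv2.COLOR_RGB2HSV)
```

```text
bLT [0.6239 0.0882 0.02  ]
bLB [0.4241 0.083  0.02  ]
bRT [ 0.6287 -0.1599  0.02  ]
bRB [ 0.4299 -0.1641  0.02  ]
grip [ 0.4959 -0.119   0.278 ]
post [0.5212 0.115  0.08  ]
mLT [ 0.6298 -0.0413  0.186 ]
mRT [ 0.6307 -0.0893  0.186 ]
mRB [ 0.4263 -0.0921  0.186 ]
mLB [ 0.4244 -0.045   0.186 ]
c1 [ 0.6067 -0.0659  0.19  ]
c2 [ 0.4472 -0.0701  0.19  ]
side grip [ 0.4964 -0.115   0.278 ]
side bBL [0.6194 0.0926 0.02  ]
side bBR [0.4256 0.0881 0.02  ]
side post [0.5223 0.1195 0.08  ]
```

```bash
cat >> h.py <<'E'
from scipy.spatial.transform import Rotation as Rn
def plan(targets,yaw=None,cmd=None):
    """world targets -> tool units relative to current measured pose"""
    s=r.get_state(); R=Rn.from_quat(s['eef_rot']); p=s['tool_pos'] if cmd is None else np.array(cmd)
    for i,t in enumerate(targets):
        d=R.inv().apply(np.array(t)-p)/.06
        a=np.zeros(3)
        if yaw is not None:
            x=np.array([np.cos(np.radians(yaw)),np.sin(np.radians(yaw)),0]);z=np.array([0,0,-1.]);y=np.cross(z,x)
            a=np.degrees((R.inv()*Rn.from_matrix(np.c_[x,y,z])).as_rotvec())/6
        print(t,'d',d.round(3),'a',a.round(2))
E
python3 - <<'E'
from h import *
plan([(.243,-.575,.34),(.38,-.23,.34),(.522,.118,.34)],yaw=91.3)
E
```

```text
(0.243, -0.575, 0.34) d [ 1.000e-03 -6.000e-03 -1.283e+00] a [-1.00e-02 -1.00e-02 -1.14e+01]
(0.38, -0.23, 0.34) d [ 4.343 -4.413 -1.277] a [-1.00e-02 -1.00e-02 -1.14e+01]
(0.522, 0.118, 0.34) d [ 8.781 -8.834 -1.27 ] a [-1.00e-02 -1.00e-02 -1.14e+01]
```

>>> {"name": "servo_tool", "arguments": {"deltas": [{"dx":0.4,"dy":-0.4,"dz":-0.5,"az":-0.6},{"dx":1.1,"dy":-1.1,"dz":-1.0,"az":-1.5},{"dx":1.8,"dy":-1.8,"dz":-1.28,"az":-2.5},{"dx":2.5,"dy":-2.5,"dz":-1.28,"az":-3.5},{"dx":3.2,"dy":-3.2,"dz":-1.28,"az":-4.5},{"dx":3.9,"dy":-3.9,"dz":-1.28,"az":-5.5},{"dx":4.6,"dy":-4.6,"dz":-1.28,"az":-6.5},{"dx":5.3,"dy":-5.3,"dz":-1.28,"az":-7.5},{"dx":6.0,"dy":-6.0,"dz":-1.28,"az":-8.5},{"dx":6.6,"dy":-6.6,"dz":-1.28,"az":-9.5}]}}

```text
schema error: expected keys dx, dy, dz, ax, ay, az, hand
```

Run:
```python
from h import *
s=r.get_state();print(s['tool_pos'],s['clock'],s['q'])
plan([(.522,.118,.20)],yaw=91.3)
```

```text
[ 0.2430218  -0.57523397  0.26299569] 0.1 [ 1.20478728  0.68989111 -0.19451535  1.56624014  0.1573166   0.90253489
 -0.2151148 ]
(0.522, 0.118, 0.2) d [ 8.781 -8.831  1.063] a [-1.00e-02 -1.00e-02 -1.14e+01]
```

All keys needed.

>>> {"name": "servo_tool", "arguments": {"deltas": [{"dx":0.4,"dy":-0.4,"dz":-0.5,"ax":0,"ay":0,"az":-0.6,"hand":60},{"dx":1.1,"dy":-1.1,"dz":-1.0,"ax":0,"ay":0,"az":-1.5,"hand":60},{"dx":1.8,"dy":-1.8,"dz":-1.28,"ax":0,"ay":0,"az":-2.5,"hand":60},{"dx":2.5,"dy":-2.5,"dz":-1.28,"ax":0,"ay":0,"az":-3.5,"hand":60},{"dx":3.2,"dy":-3.2,"dz":-1.28,"ax":0,"ay":0,"az":-4.5,"hand":60},{"dx":3.9,"dy":-3.9,"dz":-1.28,"ax":0,"ay":0,"az":-5.5,"hand":60},{"dx":4.6,"dy":-4.6,"dz":-1.28,"ax":0,"ay":0,"az":-6.5,"hand":60},{"dx":5.3,"dy":-5.3,"dz":-1.28,"ax":0,"ay":0,"az":-7.5,"hand":60},{"dx":6.0,"dy":-6.0,"dz":-1.28,"ax":0,"ay":0,"az":-8.5,"hand":60},{"dx":6.6,"dy":-6.6,"dz":-1.28,"ax":0,"ay":0,"az":-9.5,"hand":60}]}}

```text
clock: 1.35
tool_pos: [0.4543, -0.0546, 0.3405]
eef_rot: [0.765, 0.644, 0.0, -0.0]
contact_force: [-0.1, -0.0, -0.1]
opening: 0.685
```

Run:
```python
from h import *
s=r.get_state();print(s['tool_pos'],s['clock'],s['q'])
plan([(.522,.118,.34),(.522,.118,.17)],yaw=91.3)
```

```text
[ 0.45427827 -0.05461872  0.34046075] 1.35 [ 0.40603084  0.40243413 -0.55822756  1.92780154  0.27115532  0.88563191
 -0.46126055]
(0.522, 0.118, 0.34) d [3.027 0.621 0.008] a [-0.   -0.   -1.86]
(0.522, 0.118, 0.17) d [3.027 0.621 2.841] a [-0.   -0.   -1.86]
```

>>> {"name": "servo_tool", "arguments": {"deltas": [{"dx":0.8,"dy":0.16,"dz":0,"ax":0,"ay":0,"az":-0.5,"hand":60},{"dx":1.7,"dy":0.34,"dz":0,"ax":0,"ay":0,"az":-1.0,"hand":60},{"dx":2.5,"dy":0.5,"dz":0.3,"ax":0,"ay":0,"az":-1.5,"hand":60},{"dx":3.03,"dy":0.62,"dz":1.0,"ax":0,"ay":0,"az":-1.86,"hand":60},{"dx":3.03,"dy":0.62,"dz":1.9,"ax":0,"ay":0,"az":-1.86,"hand":60},{"dx":3.03,"dy":0.62,"dz":2.7,"ax":0,"ay":0,"az":-1.86,"hand":60},{"dx":3.03,"dy":0.62,"dz":2.84,"ax":0,"ay":0,"az":-1.86,"hand":60},{"dx":3.03,"dy":0.62,"dz":2.84,"ax":0,"ay":0,"az":-1.86,"hand":60}]}}

```text
clock: 2.35
tool_pos: [0.5227, 0.1158, 0.1706]
eef_rot: [0.701, 0.714, 0.0, 0.0]
contact_force: [0.4, 0.1, -0.4]
opening: 0.684
```

Run:
```python
from h import *
s=r.get_state();print(s['tool_pos'],s['q']);m=eyes.camera_model('wrist');print(m)
p,d=eyes.snapshot('wrist');cv2.imwrite('pics/w1.png',p[:,:,::-1])
plan([(.522,.118,.066)],yaw=91.3)
```

```text
[0.52273659 0.11583054 0.17062069] [-0.03451799  0.74066285 -0.44927463  1.9149267   0.53957837  0.60706319
 -0.81484024]
{'fx': 309.70691628693146, 'fy': 309.70691628693146, 'cx': 319.9208662658211, 'cy': 197.84088563507805, 'pose': array([[ 9.99822440e-01, -1.77875538e-02, -6.22016304e-03,
         5.20711011e-01],
       [ 1.88268724e-02,  9.56909349e-01,  2.89775855e-01,
         1.91238891e-01],
       [ 7.97728577e-04, -2.89841508e-01,  9.57074325e-01,
         2.91851436e-01],
       [ 0.00000000e+00,  0.00000000e+00,  0.00000000e+00,
         1.00000000e+00]])}
(0.522, 0.118, 0.066) d [ 0.031 -0.026  1.758] a [ 0.02 -0.01 -0.04]
```

View pics/w1.png

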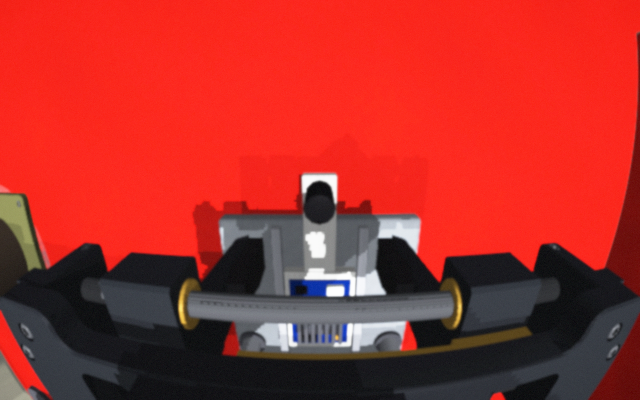

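```bash
cat >> h.py <<'E'
def wray(u,v,z,m):
    x,y=u-m['cx'],v-m['cy'];rr=np.hypot(x,y);t=rr/m['fx']
    c=np.array([np.sin(t)*x/rr,-np.sin(t)*y/rr,-np.cos(t)]);T=m['pose'];d=T[:3,:3]@c;o=T[:3,3];return o+d*(z-o[2])/d[2]
E
python3 - <<'E'
from h import *
m=eyes.camera_model('wrist')
for v in (195,203,208,221): print(v,wray(320,v,.08,m).round(4))
p=cv2.imread('pics/w1.png')[165:255,260:380];cv2.imwrite('pics/w1z.png',cv2.resize(p,None,fx=6,fy=6,interpolation=cv2.INTER_NEAREST))
E
```

```text
195 [0.5229 0.1292 0.08  ]
203 [0.523  0.1232 0.08  ]
208 [0.5231 0.1194 0.08  ]
221 [0.5233 0.1093 0.08  ]
```

View pics/w1z.png

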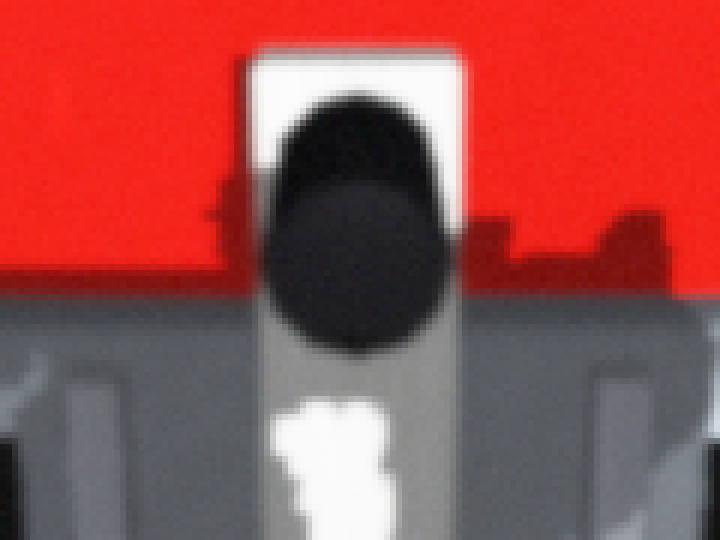

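>>> {"name": "servo_tool", "arguments": {"deltas": [{"dx":0.04,"dy":0,"dz":0.8,"ax":0,"ay":0,"az":0,"hand":60},{"dx":0.04,"dy":0,"dz":1.5,"ax":0,"ay":0,"az":0,"hand":60},{"dx":0.04,"dy":0,"dz":1.76,"ax":0,"ay":0,"az":0,"hand":60},{"dx":0.04,"dy":0,"dz":1.76,"ax":0,"ay":0,"az":0,"hand":40},{"dx":0.04,"dy":0,"dz":1.76,"ax":0,"ay":0,"az":0,"hand":15},{"dx":0.04,"dy":0,"dz":1.76,"ax":0,"ay":0,"az":0,"hand":15},{"dx":0.04,"dy":0,"dz":1.76,"ax":0,"ay":0,"az":0,"hand":15}], "newtons": 20}}

```text
clock: 3.28
tool_pos: [0.5227, 0.1181, 0.0654]
eef_rot: [0.701, 0.714, 0.001, 0.0]
contact_force: [-0.8, -1.2, 5.4]
opening: 0.268
```

>>> {"name": "servo_tool", "arguments": {"deltas": [{"dx":-0.15,"dy":0,"dz":0,"ax":0,"ay":0,"az":0,"hand":15},{"dx":-0.35,"dy":0,"dz":0,"ax":0,"ay":0,"az":0,"hand":15},{"dx":-0.55,"dy":0,"dz":0,"ax":0,"ay":0,"az":0,"hand":15},{"dx":-0.7,"dy":0,"dz":0,"ax":0,"ay":0,"az":0,"hand":15},{"dx":-0.75,"dy":0,"dz":0,"ax":0,"ay":0,"az":0,"hand":15}]}}

```text
clock: 3.9
tool_pos: [0.5244, 0.0757, 0.0654]
eef_rot: [0.7, 0.714, 0.003, -0.001]
contact_force: [0.7, 6.4, 3.8]
opening: 0.259
```

>>> {"name": "servo_tool", "arguments": {"deltas": [{"dx":-0.06,"dy":0,"dz":0,"ax":0,"ay":0,"az":0,"hand":15},{"dx":-0.1,"dy":0,"dz":0,"ax":0,"ay":0,"az":0,"hand":15},{"dx":-0.14,"dy":0,"dz":0,"ax":0,"ay":0,"az":0,"hand":15}]}}

```text
clock: 4.28
tool_pos: [0.5245, 0.0682, 0.0654]
eef_rot: [0.7, 0.715, 0.003, -0.001]
contact_force: [-1.5, 5.9, 3.6]
opening: 0.265
```

>>> {"name": "servo_tool", "arguments": {"deltas": [{"dx":-0.03,"dy":0,"dz":0,"ax":0,"ay":0,"az":0,"hand":15},{"dx":-0.06,"dy":0,"dz":0,"ax":0,"ay":0,"az":0,"hand":15}]}}

```text
clock: 4.53
tool_pos: [0.5246, 0.0646, 0.0654]
eef_rot: [0.7, 0.715, 0.003, -0.001]
contact_force: [-0.4, 7.2, 4.0]
opening: 0.264
```

>>> {"name": "servo_tool", "arguments": {"deltas": [{"dx":-0.03,"dy":0,"dz":0,"ax":0,"ay":0,"az":0,"hand":15},{"dx":-0.06,"dy":0,"dz":0,"ax":0,"ay":0,"az":0,"hand":15}]}}

```text
clock: 4.78
tool_pos: [0.5246, 0.0627, 0.0654]
eef_rot: [0.699, 0.715, 0.005, -0.002]
contact_force: [-1.2, 10.8, 3.0]
opening: 0.265
```

>>> {"name": "servo_tool", "arguments": {"deltas": [{"dx":-0.03,"dy":0,"dz":0,"ax":0,"ay":0,"az":0,"hand":15},{"dx":-0.06,"dy":0,"dz":0,"ax":0,"ay":0,"az":0,"hand":15}]}}

```text
clock: 5.03
tool_pos: [0.5246, 0.0624, 0.0654]
eef_rot: [0.698, 0.716, 0.007, -0.003]
contact_force: [-2.4, 16.6, 2.4]
opening: 0.263
```

>>> {"name": "servo_tool", "arguments": {"deltas": [{"dx":0.0,"dy":0,"dz":0,"ax":0,"ay":0,"az":0,"hand":15},{"dx":0.05,"dy":0,"dz":0,"ax":0,"ay":0,"az":0,"hand":40},{"dx":0.08,"dy":0,"dz":0,"ax":0,"ay":0,"az":0,"hand":70},{"dx":0.08,"dy":0,"dz":-0.3,"ax":0,"ay":0,"az":0,"hand":70},{"dx":0.08,"dy":0,"dz":-1.2,"ax":0,"ay":0,"az":0,"hand":70},{"dx":0.4,"dy":0,"dz":-2.2,"ax":0,"ay":0,"az":0,"hand":70},{"dx":0.8,"dy":0,"dz":-3.2,"ax":0,"ay":0,"az":0,"hand":70},{"dx":0.8,"dy":0,"dz":-4.2,"ax":0,"ay":0,"az":0,"hand":70},{"dx":0.8,"dy":0,"dz":-4.7,"ax":0,"ay":0,"az":0,"hand":70}]}}

```text
clock: 6.15
tool_pos: [0.5234, 0.1017, 0.3499]
eef_rot: [0.701, 0.713, 0.002, 0.002]
contact_force: [1.0, 0.2, -0.7]
opening: 0.798
```

Run:
```python
from h import *
s=r.get_state();print(s['tool_pos'],s['q'],s['eef_rot'])
p,d=eyes.snapshot('top');cv2.imwrite('pics/t2.png',cv2.resize(p[130:250,250:390,::-1],None,fx=5,fy=5,interpolation=cv2.INTER_NEAREST))
p,d=eyes.snapshot('side');cv2.imwrite('pics/s2.png',cv2.resize(p[140:290,270:390,::-1],None,fx=4,fy=4,interpolation=cv2.INTER_NEAREST))
m=eyes.camera_model('wrist');np.save('pics/m2.npy',m,allow_pickle=True)
p,d=eyes.snapshot('wrist');cv2.imwrite('pics/w2.png',p[:,:,::-1])
```

```text
[0.52337782 0.10166472 0.34988439] [ 0.11492598  0.51497024 -0.63189605  1.71406283  0.34983135  1.02315296
 -0.62121337] [0.70085235 0.71330302 0.00158544 0.00150986]
```

View pics/t2.png

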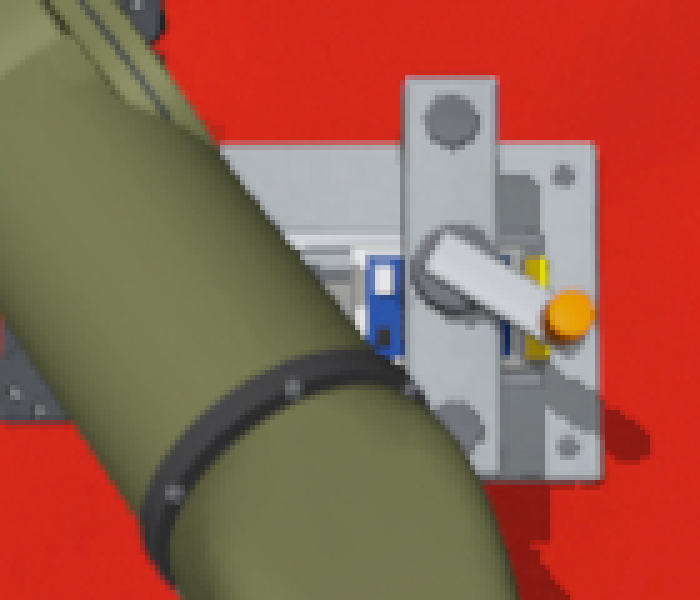

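View pics/s2.png

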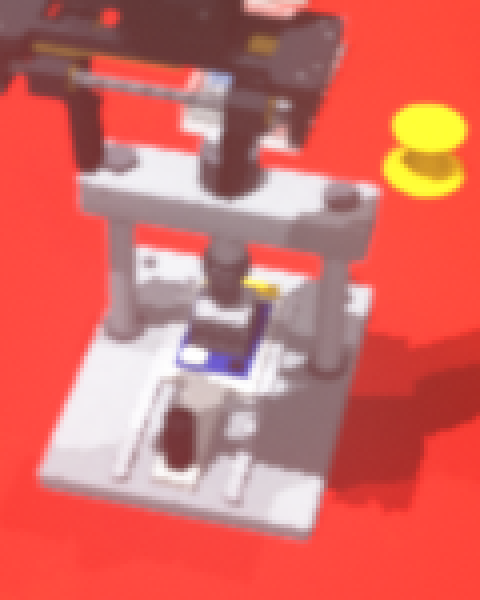

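View pics/w2.png

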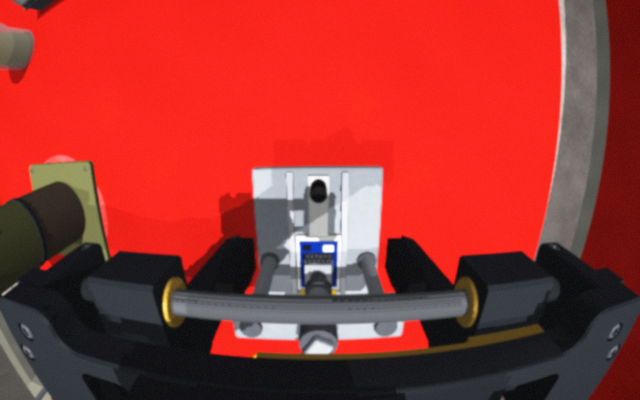

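Run:
```python
from h import *
m=np.load('pics/m2.npy',allow_pickle=True).item()
print(wray(318,191,.08,m))
plan([(.496,-.118,.35),(.496,-.085,.35)],yaw=91.3)
```

```text
[0.52368001 0.06811592 0.08      ]
(0.496, -0.118, 0.35) d [-3.642 -0.514 -0.04 ] a [ 0.03  0.01 -0.06]
(0.496, -0.085, 0.35) d [-3.092 -0.505 -0.04 ] a [ 0.03  0.01 -0.06]
```

>>> {"name": "servo_tool", "arguments": {"deltas": [{"dx":-0.6,"dy":-0.08,"dz":0,"ax":0,"ay":0,"az":0,"hand":60},{"dx":-1.5,"dy":-0.2,"dz":0,"ax":0,"ay":0,"az":0,"hand":60},{"dx":-2.4,"dy":-0.35,"dz":0,"ax":0,"ay":0,"az":0,"hand":60},{"dx":-3.2,"dy":-0.5,"dz":0,"ax":0,"ay":0,"az":0,"hand":60},{"dx":-3.6,"dy":-0.52,"dz":0,"ax":0,"ay":0,"az":0,"hand":60},{"dx":-3.6,"dy":-0.52,"dz":0,"ax":0,"ay":0,"az":0,"hand":60}]}}

```text
clock: 7.05
tool_pos: [0.494, -0.1173, 0.3445]
eef_rot: [0.702, 0.712, -0.002, -0.001]
contact_force: [0.7, 0.0, -0.5]
opening: 0.683
```

Run:
```python
from h import *
p=cv2.imread('pics/w2.png')[160:250,260:380];cv2.imwrite('pics/w2z.png',cv2.resize(p,None,fx=6,fy=6,interpolation=cv2.INTER_NEAREST))
m=eyes.camera_model('wrist');np.save('pics/m3.npy',m,allow_pickle=True)
p,d=eyes.snapshot('wrist');cv2.imwrite('pics/w3.png',p[:,:,::-1])
print(r.get_state()['tool_pos'])
```

```text
[ 0.49453907 -0.11505538  0.34504247]
```

View pics/w2z.png

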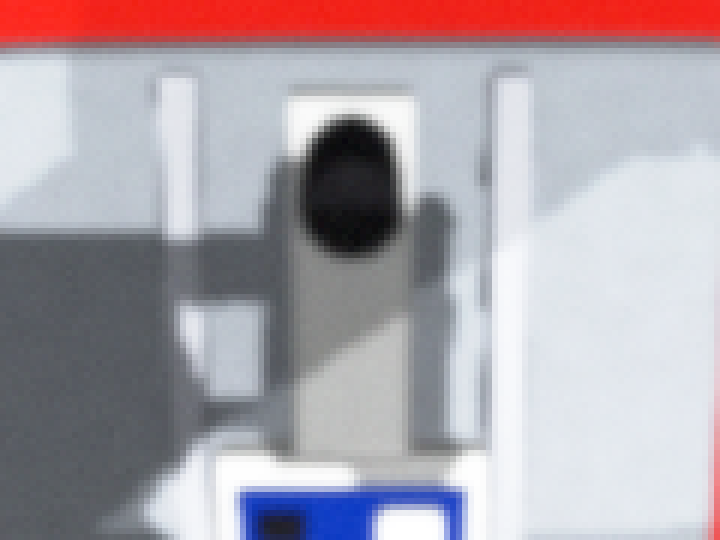

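View pics/w3.png

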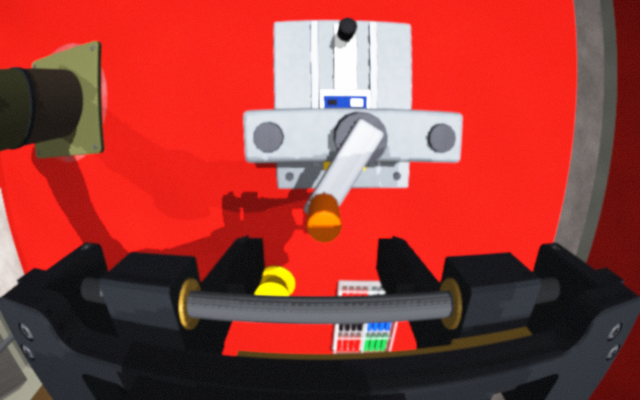

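Run:
```python
from h import *
m=np.load('pics/m3.npy',allow_pickle=True).item()
for v in (222,226,230):print(wray(324,v,.278,m))
p=cv2.imread('pics/w3.png')[180:250,284:364];cv2.imwrite('pics/w3z.png',cv2.resize(p,None,fx=7,fy=7,interpolation=cv2.INTER_NEAREST))
plan([(.496,-.118,.35),(.496,-.118,.264)],yaw=91.3)
```

```text
[ 0.49589499 -0.11520677  0.278     ]
[ 0.49594572 -0.11801552  0.278     ]
[ 0.49599729 -0.12085388  0.278     ]
(0.496, -0.118, 0.35) d [-0.049  0.023 -0.083] a [-0.03 -0.01 -0.06]
(0.496, -0.118, 0.264) d [-0.05   0.028  1.351] a [-0.03 -0.01 -0.06]
```

View pics/w3z.png

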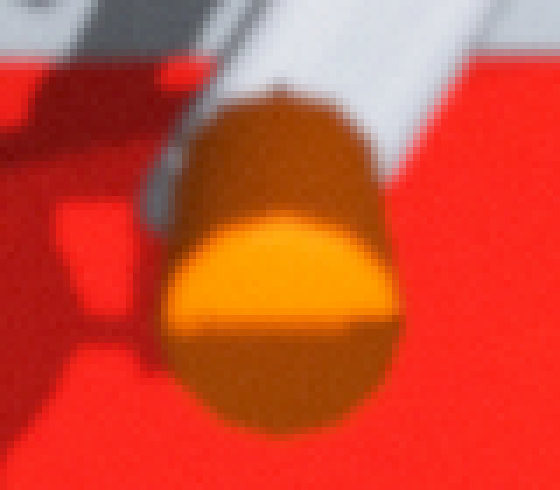

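>>> {"name": "servo_tool", "arguments": {"deltas": [{"dx":-0.03,"dy":0.02,"dz":0.4,"ax":0,"ay":0,"az":0,"hand":60},{"dx":-0.03,"dy":0.02,"dz":0.9,"ax":0,"ay":0,"az":0,"hand":60},{"dx":-0.03,"dy":0.02,"dz":1.25,"ax":0,"ay":0,"az":0,"hand":60},{"dx":-0.03,"dy":0.02,"dz":1.33,"ax":0,"ay":0,"az":0,"hand":60},{"dx":-0.03,"dy":0.02,"dz":1.33,"ax":0,"ay":0,"az":0,"hand":60}]}}

```text
clock: 7.72
tool_pos: [0.4969, -0.1152, 0.2668]
eef_rot: [0.7, 0.714, 0.0, -0.0]
contact_force: [0.8, -0.0, 0.7]
opening: 0.685
```

Run:
```python
from h import *
print(r.get_state()['tool_pos'])
plan([(.496,-.118,.264)],yaw=91.3)
```

```text
[ 0.49691043 -0.11524448  0.26679743]
(0.496, -0.118, 0.264) d [-0.046 -0.016  0.047] a [-0.   -0.01 -0.02]
```

>>> {"name": "servo_tool", "arguments": {"deltas": [{"dx":-0.045,"dy":-0.015,"dz":0.03,"ax":0,"ay":0,"az":0,"hand":60},{"dx":-0.045,"dy":-0.015,"dz":0.03,"ax":0,"ay":0,"az":0,"hand":40},{"dx":-0.045,"dy":-0.015,"dz":0.03,"ax":0,"ay":0,"az":0,"hand":15},{"dx":-0.045,"dy":-0.015,"dz":0.03,"ax":0,"ay":0,"az":0,"hand":15},{"dx":-0.045,"dy":-0.015,"dz":0.03,"ax":0,"ay":0,"az":0,"hand":15},{"dx":-0.045,"dy":-0.015,"dz":0.03,"ax":0,"ay":0,"az":0,"hand":15}], "newtons": 35}}

```text
clock: 8.48
tool_pos: [0.4962, -0.1192, 0.265]
eef_rot: [0.701, 0.714, 0.0, 0.0]
contact_force: [1.1, 0.4, -0.4]
opening: 0.257
```

Run:
```python
from h import *
s=r.get_state();print(s['tool_pos'],s['contact_force'],s['eef_rot'])
```

```text
[ 0.49621125 -0.11918093  0.26503329] [ 1.07641567  0.36287774 -0.39861893] [7.00500208e-01 7.13652091e-01 2.63754071e-04 2.86733700e-04]
```

```bash
cat >> h.py <<'E'
C=np.array([.527,-.067]); v0=np.array([-.0308,-.0517])
def rot(a): a=np.radians(a);return np.array([[np.cos(a),-np.sin(a)],[np.sin(a),np.cos(a)]])
def rows(ph0,phs,tyaw=91.1,corr=(0,0)):
    x=np.array([np.cos(np.radians(tyaw)),np.sin(np.radians(tyaw))]);y=np.array([x[1],-x[0]])
    for p in phs:
        d=(rot(-p)-rot(-ph0))@v0+np.array(corr); print(p,'dx %.2f dy %.2f'%(d@x/.06,d@y/.06))
def feel(Cc=None,off=np.zeros(2)):
    s=r.get_state();p=s['tool_pos'][:2];c=C if Cc is None else np.array(Cc)
    e=p-c;a0=np.degrees(np.arctan2(v0[1],v0[0]));a=np.degrees(np.arctan2(e[1],e[0]));phi=(a0-a)%360
    u=e/np.linalg.norm(e);t=np.array([u[1],-u[0]]);f=s['contact_force']
    print('clock %.2f phi %.1f rad %.2f crank %.2f Ft %.2f Fr %.2f Fz %.2f'%(s['clock'],phi,1e3*np.linalg.norm(e),1.08+np.radians(phi),-f[:2]@t,f[:2]@u,f[2]),'open',round(s['opening'],3),'pos',p.round(4))
E
python3 - <<'E'
from h import *
feel();rows(0,range(5,55,5)); rows(50,[60,70,80,90,100])
E
```

```text
clock 8.47 phi 359.8 rad 60.59 crank 7.36 Ft 0.74 Fr -0.86 Fz -0.40 open 0.257 pos [ 0.4962 -0.1192]
5 dx 0.05 dy -0.07
10 dx 0.10 dy -0.14
15 dx 0.17 dy -0.20
20 dx 0.23 dy -0.26
25 dx 0.30 dy -0.31
30 dx 0.38 dy -0.35
35 dx 0.46 dy -0.39
40 dx 0.54 dy -0.42
45 dx 0.62 dy -0.45
50 dx 0.71 dy -0.46
60 dx 0.17 dy -0.01
70 dx 0.35 dy 0.01
80 dx 0.52 dy 0.06
90 dx 0.67 dy 0.14
100 dx 0.81 dy 0.25
```

>>> {"name": "servo_tool", "arguments": {"deltas": [{"dx":0.05,"dy":-0.07,"dz":0,"ax":0,"ay":0,"az":0,"hand":15},{"dx":0.1,"dy":-0.14,"dz":0,"ax":0,"ay":0,"az":0,"hand":15},{"dx":0.17,"dy":-0.2,"dz":0,"ax":0,"ay":0,"az":0,"hand":15},{"dx":0.23,"dy":-0.26,"dz":0,"ax":0,"ay":0,"az":0,"hand":15},{"dx":0.3,"dy":-0.31,"dz":0,"ax":0,"ay":0,"az":0,"hand":15}]}}

```text
clock: 9.1
tool_pos: [0.4787, -0.104, 0.2651]
eef_rot: [0.701, 0.713, 0.0, 0.002]
contact_force: [5.7, -5.7, -4.2]
opening: 0.261
```

Run:
```python
from h import *
feel();rows(25,range(30,80,5))
```

```text
clock 9.10 phi 21.8 rad 60.85 crank 1.46 Ft 8.01 Fr -1.02 Fz -4.17 open 0.261 pos [ 0.4787 -0.104 ]
30 dx 0.08 dy -0.04
35 dx 0.15 dy -0.08
40 dx 0.24 dy -0.11
45 dx 0.32 dy -0.14
50 dx 0.41 dy -0.15
55 dx 0.49 dy -0.16
60 dx 0.58 dy -0.16
65 dx 0.67 dy -0.16
70 dx 0.75 dy -0.14
75 dx 0.84 dy -0.12
```

Ft ≈ 8–9 N as expected.

>>> {"name": "servo_tool", "arguments": {"deltas": [{"dx":0.08,"dy":-0.04,"dz":0,"ax":0,"ay":0,"az":0,"hand":15},{"dx":0.15,"dy":-0.08,"dz":0,"ax":0,"ay":0,"az":0,"hand":15},{"dx":0.24,"dy":-0.11,"dz":0,"ax":0,"ay":0,"az":0,"hand":15},{"dx":0.32,"dy":-0.14,"dz":0,"ax":0,"ay":0,"az":0,"hand":15},{"dx":0.41,"dy":-0.15,"dz":0,"ax":0,"ay":0,"az":0,"hand":15},{"dx":0.49,"dy":-0.16,"dz":0,"ax":0,"ay":0,"az":0,"hand":15},{"dx":0.58,"dy":-0.16,"dz":0,"ax":0,"ay":0,"az":0,"hand":15},{"dx":0.67,"dy":-0.16,"dz":0,"ax":0,"ay":0,"az":0,"hand":15},{"dx":0.75,"dy":-0.14,"dz":0,"ax":0,"ay":0,"az":0,"hand":15},{"dx":0.84,"dy":-0.12,"dz":0,"ax":0,"ay":0,"az":0,"hand":15}]}}

```text
clock: 10.35
tool_pos: [0.4673, -0.0549, 0.265]
eef_rot: [0.702, 0.712, -0.003, 0.001]
contact_force: [-2.2, -7.7, 5.8]
opening: 0.26
```

Run:
```python
from h import *
feel();rows(75,range(80,125,5))
```

```text
clock 10.35 phi 70.7 rad 60.91 crank 2.31 Ft 8.01 Fr 0.60 Fz 5.78 open 0.26 pos [ 0.4673 -0.0549]
80 dx 0.08 dy 0.03
85 dx 0.16 dy 0.07
90 dx 0.24 dy 0.11
95 dx 0.31 dy 0.16
100 dx 0.38 dy 0.21
105 dx 0.44 dy 0.27
110 dx 0.50 dy 0.34
115 dx 0.55 dy 0.41
120 dx 0.59 dy 0.49
```

>>> {"name": "servo_tool", "arguments": {"deltas": [{"dx":0.08,"dy":0.03,"dz":0,"ax":0,"ay":0,"az":0,"hand":15},{"dx":0.16,"dy":0.07,"dz":0,"ax":0,"ay":0,"az":0,"hand":15},{"dx":0.24,"dy":0.11,"dz":0,"ax":0,"ay":0,"az":0,"hand":15},{"dx":0.31,"dy":0.16,"dz":0,"ax":0,"ay":0,"az":0,"hand":15},{"dx":0.38,"dy":0.21,"dz":0,"ax":0,"ay":0,"az":0,"hand":15},{"dx":0.44,"dy":0.27,"dz":0,"ax":0,"ay":0,"az":0,"hand":15}]}}

```text
clock: 11.1
tool_pos: [0.4814, -0.0271, 0.2649]
eef_rot: [0.701, 0.713, -0.004, -0.001]
contact_force: [-6.6, -4.9, 10.1]
opening: 0.263
```

Run:
```python
from h import *
feel();rows(105,np.arange(107.5,126,2.5))
```

```text
clock 11.10 phi 100.4 rad 60.62 crank 2.83 Ft 8.00 Fr 1.71 Fz 10.15 open 0.263 pos [ 0.4814 -0.0271]
107.5 dx 0.03 dy 0.03
110.0 dx 0.06 dy 0.07
112.5 dx 0.08 dy 0.10
115.0 dx 0.11 dy 0.14
117.5 dx 0.13 dy 0.17
120.0 dx 0.15 dy 0.21
122.5 dx 0.17 dy 0.25
125.0 dx 0.19 dy 0.29
```

>>> {"name": "servo_tool", "arguments": {"deltas": [{"dx":0.03,"dy":0.03,"dz":-0.01,"ax":0,"ay":0,"az":0,"hand":15},{"dx":0.06,"dy":0.07,"dz":-0.02,"ax":0,"ay":0,"az":0,"hand":15},{"dx":0.08,"dy":0.1,"dz":-0.02,"ax":0,"ay":0,"az":0,"hand":15},{"dx":0.11,"dy":0.14,"dz":-0.02,"ax":0,"ay":0,"az":0,"hand":15},{"dx":0.13,"dy":0.17,"dz":-0.02,"ax":0,"ay":0,"az":0,"hand":15},{"dx":0.15,"dy":0.21,"dz":-0.02,"ax":0,"ay":0,"az":0,"hand":15}]}}

```text
clock: 11.85
tool_pos: [0.4924, -0.0175, 0.265]
eef_rot: [0.701, 0.713, -0.005, -0.002]
contact_force: [-7.7, -2.8, 2.7]
opening: 0.257
```

Run:
```python
from h import *
feel();rows(120,np.arange(122.5,140.1,2.5))
```

```text
clock 11.85 phi 114.3 rad 60.40 crank 3.07 Ft 7.93 Fr 2.08 Fz 2.65 open 0.257 pos [ 0.4924 -0.0175]
122.5 dx 0.02 dy 0.04
125.0 dx 0.04 dy 0.08
127.5 dx 0.05 dy 0.12
130.0 dx 0.07 dy 0.16
132.5 dx 0.08 dy 0.20
135.0 dx 0.09 dy 0.25
137.5 dx 0.10 dy 0.29
140.0 dx 0.11 dy 0.33
```

>>> {"name": "servo_tool", "arguments": {"deltas": [{"dx":0.02,"dy":0.04,"dz":0,"ax":0,"ay":0,"az":0,"hand":15},{"dx":0.04,"dy":0.08,"dz":0,"ax":0,"ay":0,"az":0,"hand":15},{"dx":0.05,"dy":0.12,"dz":0,"ax":0,"ay":0,"az":0,"hand":15},{"dx":0.07,"dy":0.16,"dz":0,"ax":0,"ay":0,"az":0,"hand":15}]}}

```text
clock: 12.35
tool_pos: [0.5018, -0.0122, 0.265]
eef_rot: [0.701, 0.714, -0.005, -0.002]
contact_force: [-7.9, -1.0, 3.1]
opening: 0.262
```

Run:
```python
from h import *
feel();rows(130,np.arange(132.5,150.1,2.5))
```

```text
clock 12.35 phi 124.5 rad 60.31 crank 3.25 Ft 7.64 Fr 2.40 Fz 3.15 open 0.262 pos [ 0.5018 -0.0122]
132.5 dx 0.01 dy 0.04
135.0 dx 0.02 dy 0.08
137.5 dx 0.03 dy 0.13
140.0 dx 0.04 dy 0.17
142.5 dx 0.04 dy 0.21
145.0 dx 0.05 dy 0.26
147.5 dx 0.05 dy 0.30
150.0 dx 0.05 dy 0.34
```

>>> {"name": "servo_tool", "arguments": {"deltas": [{"dx":0.01,"dy":0.04,"dz":0,"ax":0,"ay":0,"az":0,"hand":15},{"dx":0.02,"dy":0.08,"dz":0,"ax":0,"ay":0,"az":0,"hand":15},{"dx":0.03,"dy":0.13,"dz":0,"ax":0,"ay":0,"az":0,"hand":15},{"dx":0.04,"dy":0.17,"dz":0,"ax":0,"ay":0,"az":0,"hand":15}]}}

```text
clock: 12.85
tool_pos: [0.512, -0.0088, 0.265]
eef_rot: [0.7, 0.714, -0.004, -0.003]
contact_force: [-8.3, 0.0, 2.8]
opening: 0.258
```

Run:
```python
from h import *
feel();rows(140,np.arange(142.5,160.1,2.5))
```

```text
clock 12.85 phi 134.8 rad 60.13 crank 3.43 Ft 7.99 Fr 2.09 Fz 2.80 open 0.258 pos [ 0.512  -0.0088]
142.5 dx 0.01 dy 0.04
145.0 dx 0.01 dy 0.09
147.5 dx 0.01 dy 0.13
150.0 dx 0.01 dy 0.17
152.5 dx 0.01 dy 0.22
155.0 dx 0.00 dy 0.26
157.5 dx -0.00 dy 0.31
160.0 dx -0.01 dy 0.35
```

>>> {"name": "servo_tool", "arguments": {"deltas": [{"dx":0.01,"dy":0.04,"dz":0,"ax":0,"ay":0,"az":0,"hand":15},{"dx":0.01,"dy":0.09,"dz":0,"ax":0,"ay":0,"az":0,"hand":15},{"dx":0.01,"dy":0.13,"dz":0,"ax":0,"ay":0,"az":0,"hand":15},{"dx":0.01,"dy":0.17,"dz":0,"ax":0,"ay":0,"az":0,"hand":15}]}}

```text
clock: 13.35
tool_pos: [0.5212, -0.0073, 0.265]
eef_rot: [0.7, 0.714, -0.005, -0.004]
contact_force: [-11.4, 1.9, 6.0]
opening: 0.262
```

Run:
```python
from h import *
feel();rows(150,np.arange(152.5,160.1,2.5));rows(160,np.arange(162.5,170.1,2.5))
```

```text
clock 13.35 phi 143.7 rad 59.95 crank 3.59 Ft 11.14 Fr 3.01 Fz 6.01 open 0.262 pos [ 0.5212 -0.0073]
152.5 dx -0.00 dy 0.04
155.0 dx -0.01 dy 0.09
157.5 dx -0.01 dy 0.13
160.0 dx -0.02 dy 0.17
162.5 dx -0.01 dy 0.04
165.0 dx -0.02 dy 0.08
167.5 dx -0.04 dy 0.13
170.0 dx -0.05 dy 0.17
```

>>> {"name": "servo_tool", "arguments": {"deltas": [{"dx":0,"dy":0.04,"dz":0,"ax":0,"ay":0,"az":0,"hand":15}]}}

```text
clock: 13.48
tool_pos: [0.5232, -0.0072, 0.265]
eef_rot: [0.7, 0.714, -0.005, -0.004]
contact_force: [-12.4, 1.2, 6.9]
opening: 0.258
```

Run:
```python
from h import *
feel()
```

```text
clock 13.47 phi 145.6 rad 59.93 crank 3.62 Ft 12.35 Fr 2.03 Fz 6.91 open 0.258 pos [ 0.5232 -0.0072]
```

>>> {"name": "servo_tool", "arguments": {"deltas": [{"dx":-0.01,"dy":0.05,"dz":0,"ax":0,"ay":0,"az":0,"hand":15}]}}

```text
clock: 13.6
tool_pos: [0.5261, -0.0071, 0.265]
eef_rot: [0.7, 0.714, -0.005, -0.004]
contact_force: [-12.4, 2.4, 5.4]
opening: 0.259
```

Run:
```python
from h import *
feel()
```

```text
clock 13.60 phi 148.4 rad 59.87 crank 3.67 Ft 12.33 Fr 2.56 Fz 5.44 open 0.259 pos [ 0.5261 -0.0071]
```

Run:
```python
from h import *
rows(155,np.arange(160,186,5))
```

```text
160 dx -0.01 dy 0.09
165 dx -0.04 dy 0.17
170 dx -0.07 dy 0.25
175 dx -0.10 dy 0.33
180 dx -0.14 dy 0.41
185 dx -0.19 dy 0.48
```

>>> {"name": "servo_tool", "arguments": {"deltas": [{"dx":-0.01,"dy":0.09,"dz":0,"ax":0,"ay":0,"az":0,"hand":15},{"dx":-0.04,"dy":0.17,"dz":-0.01,"ax":0,"ay":0,"az":0,"hand":15},{"dx":-0.07,"dy":0.25,"dz":-0.01,"ax":0,"ay":0,"az":0,"hand":15},{"dx":-0.1,"dy":0.33,"dz":-0.01,"ax":0,"ay":0,"az":0,"hand":15},{"dx":-0.14,"dy":0.41,"dz":-0.01,"ax":0,"ay":0,"az":0,"hand":15},{"dx":-0.19,"dy":0.48,"dz":-0.01,"ax":0,"ay":0,"az":0,"hand":15}]}}

```text
clock: 14.35
tool_pos: [0.5556, -0.0149, 0.2651]
eef_rot: [0.699, 0.715, -0.003, -0.006]
contact_force: [-10.6, 8.4, 0.3]
opening: 0.262
```

Run:
```python
from h import *
feel();rows(185,np.arange(190,216,5))
```

```text
clock 14.35 phi 178.0 rad 59.43 crank 4.19 Ft 13.36 Fr 2.28 Fz 0.26 open 0.262 pos [ 0.5556 -0.0149]
190 dx -0.06 dy 0.07
195 dx -0.12 dy 0.13
200 dx -0.18 dy 0.19
205 dx -0.25 dy 0.24
210 dx -0.33 dy 0.28
215 dx -0.41 dy 0.32
```

>>> {"name": "servo_tool", "arguments": {"deltas": [{"dx":-0.06,"dy":0.07,"dz":0,"ax":0,"ay":0,"az":0,"hand":15},{"dx":-0.12,"dy":0.13,"dz":0,"ax":0,"ay":0,"az":0,"hand":15},{"dx":-0.18,"dy":0.19,"dz":0,"ax":0,"ay":0,"az":0,"hand":15},{"dx":-0.25,"dy":0.24,"dz":0,"ax":0,"ay":0,"az":0,"hand":15},{"dx":-0.33,"dy":0.28,"dz":0,"ax":0,"ay":0,"az":0,"hand":15},{"dx":-0.41,"dy":0.32,"dz":0,"ax":0,"ay":0,"az":0,"hand":15}]}}

```text
clock: 15.1
tool_pos: [0.5772, -0.0359, 0.2652]
eef_rot: [0.698, 0.716, 0.001, -0.006]
contact_force: [-4.6, 13.4, -5.0]
opening: 0.264
```

Run:
```python
from h import *
feel();rows(215,np.arange(220,246,5))
```

```text
clock 15.10 phi 207.5 rad 59.07 crank 4.70 Ft 13.77 Fr 3.17 Fz -4.99 open 0.264 pos [ 0.5772 -0.0359]
220 dx -0.08 dy 0.03
225 dx -0.17 dy 0.05
230 dx -0.25 dy 0.07
235 dx -0.34 dy 0.08
240 dx -0.43 dy 0.08
245 dx -0.51 dy 0.07
```

>>> {"name": "servo_tool", "arguments": {"deltas": [{"dx":-0.08,"dy":0.03,"dz":0,"ax":0,"ay":0,"az":0,"hand":15},{"dx":-0.17,"dy":0.05,"dz":0.01,"ax":0,"ay":0,"az":0,"hand":15},{"dx":-0.25,"dy":0.07,"dz":0.01,"ax":0,"ay":0,"az":0,"hand":15},{"dx":-0.34,"dy":0.08,"dz":0.01,"ax":0,"ay":0,"az":0,"hand":15}]}}

```text
clock: 15.6
tool_pos: [0.5847, -0.0548, 0.2652]
eef_rot: [0.698, 0.716, 0.003, -0.005]
contact_force: [-0.4, 14.2, -6.0]
opening: 0.262
```

Run:
```python
from h import *
from scipy.optimize import least_squares
feel();rows(235,np.arange(237.5,246,2.5))
P=np.array([[.4962,-.1192],[.4787,-.104],[.4673,-.0549],[.4814,-.0271],[.4924,-.0175],[.5018,-.0122],[.512,-.0088],[.5212,-.0073],[.5261,-.0071],[.5556,-.0149],[.5772,-.0359],r.get_state()['tool_pos'][:2]])
f=least_squares(lambda q:np.hypot(*(P-q[:2]).T)-.06,[.527,-.067]);c=f.x;print(c,f.fun*1e3)
a=np.degrees(np.arctan2(*(P-c).T[::-1]));print((a[0]-a)%360, 'past contact', (a[7]-a[-1])%360)
```

```text
clock 15.60 phi 227.3 rad 58.98 crank 5.05 Ft 13.98 Fr 2.49 Fz -5.99 open 0.262 pos [ 0.5847 -0.0548]
237.5 dx -0.04 dy 0.00
240.0 dx -0.09 dy 0.00
242.5 dx -0.13 dy -0.00
245.0 dx -0.17 dy -0.01
[ 0.52602457 -0.06713253] [ 0.00438992 -0.00978855 -0.01492182 -0.05039468 -0.05002788  0.03675573
 -0.00523343  0.02672349  0.0325726   0.0245187  -0.04672292 -0.04312037]
[  0.          22.2758311   71.96229781 102.0908101  116.07917558
 126.39876484 136.67692588 145.5856096  150.26764734 179.7153365
 208.79980787 228.36439167] past contact 82.77878207003482
```

>>> {"name": "servo_tool", "arguments": {"deltas": [{"dx":-0.04,"dy":0,"dz":0,"ax":0,"ay":0,"az":0,"hand":15},{"dx":-0.09,"dy":0,"dz":0,"ax":0,"ay":0,"az":0,"hand":15},{"dx":-0.11,"dy":0,"dz":0,"ax":0,"ay":0,"az":0,"hand":15}]}}

```text
clock: 15.98
tool_pos: [0.5857, -0.0615, 0.2652]
eef_rot: [0.698, 0.716, 0.004, -0.005]
contact_force: [1.4, 14.5, -7.2]
opening: 0.258
```

```bash
cat >> h.py <<'E'
def past():
    c=np.array([.52602,-.06713]);g=lambda p:np.degrees(np.arctan2(p[1]-c[1],p[0]-c[0]));p=r.get_state()['tool_pos']
    print('past',(g((.5212,-.0073))-g(p))%360)
E
python3 - <<'E'
from h import *
feel();past()
E
```

```text
clock 15.97 phi 233.9 rad 58.98 crank 5.16 Ft 14.32 Fr 2.78 Fz -7.19 open 0.258 pos [ 0.5857 -0.0615]
past 89.20935450497839
```

>>> {"name": "servo_tool", "arguments": {"deltas": [{"dx":0.05,"dy":0,"dz":0,"ax":0,"ay":0,"az":0,"hand":15},{"dx":0.08,"dy":0,"dz":0,"ax":0,"ay":0,"az":0,"hand":15},{"dx":0.08,"dy":0,"dz":0,"ax":0,"ay":0,"az":0,"hand":15}]}}

```text
clock: 16.35
tool_pos: [0.5857, -0.0613, 0.2652]
eef_rot: [0.699, 0.715, 0.002, -0.002]
contact_force: [1.6, 5.6, -6.2]
opening: 0.259
```

Run:
```python
from h import *
feel();past()
```

```text
clock 16.35 phi 233.7 rad 58.99 crank 5.16 Ft 5.41 Fr 2.16 Fz -6.20 open 0.259 pos [ 0.5857 -0.0613]
past 89.03968447626923
```

Crank holds. Relax a bit more and release, then lift.

>>> {"name": "servo_tool", "arguments": {"deltas": [{"dx":0.04,"dy":0,"dz":0.01,"ax":0,"ay":0,"az":0,"hand":15},{"dx":0.04,"dy":0,"dz":0.01,"ax":0,"ay":0,"az":0,"hand":40},{"dx":0.04,"dy":0,"dz":0.01,"ax":0,"ay":0,"az":0,"hand":60},{"dx":0.04,"dy":0,"dz":0.01,"ax":0,"ay":0,"az":0,"hand":60},{"dx":0.04,"dy":0,"dz":-0.4,"ax":0,"ay":0,"az":0,"hand":60},{"dx":0.04,"dy":0,"dz":-1.2,"ax":0,"ay":0,"az":0,"hand":60},{"dx":0.04,"dy":0,"dz":-1.5,"ax":0,"ay":0,"az":0,"hand":60},{"dx":0.04,"dy":0,"dz":-1.5,"ax":0,"ay":0,"az":0,"hand":60}]}}

```text
clock: 17.35
tool_pos: [0.5867, -0.063, 0.3576]
eef_rot: [0.701, 0.713, 0.001, 0.001]
contact_force: [-0.2, -0.1, -0.1]
opening: 0.679
```

Run:
```python
from h import *
m=eyes.camera_model('wrist');np.save('pics/m4.npy',m,allow_pickle=True)
p,d=eyes.snapshot('wrist');cv2.imwrite('pics/w4.png',p[:,:,::-1])
p,d=eyes.snapshot('side');cv2.imwrite('pics/s4.png',p[:,:,::-1])
```

```text
(no output)
```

View pics/w4.png

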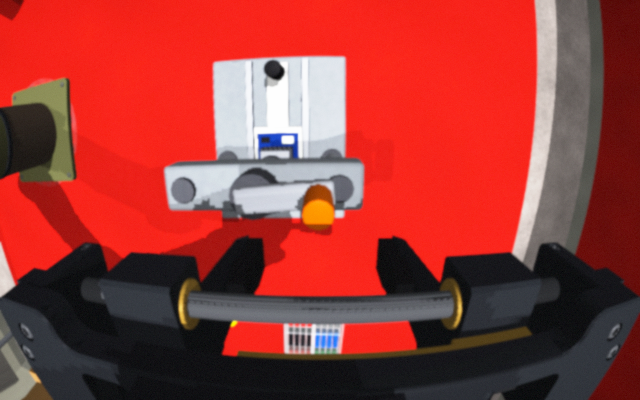

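View pics/s4.png

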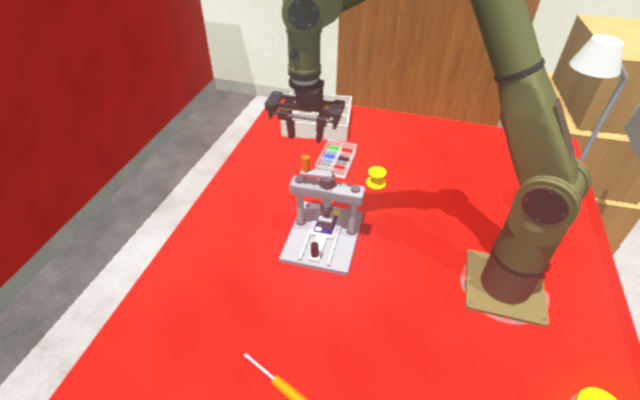

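Run:
```python
from h import *
m=np.load('pics/m4.npy',allow_pickle=True).item()
print(wray(318,221,.278,m),wray(274,71.5,.08,m)); print(r.get_state()['contact_force'])
r.finish_job()
```

```text
[ 0.58524003 -0.06533312  0.278     ] [0.52684578 0.05785747 0.08      ]
[-0.74177537 -0.56499673 -0.48208726]
the job is handed in; nothing more can be done
```

The jig is home against the yellow stop and the crank is about 89° past the felt contact. I let go, lifted clear and handed the job in at about 17.5 s of the 70 s; no verdict was reported.

- **Jig:** I gripped the post and pushed until it stalled, at 16.6 N with the post at y ≈ 0.0624 m; about 0.063 m was expected.
- **Crank:** The force at the grip ran level at about 8 N, then stepped up to about 12.3 N at contact. I wound on to about 89° past contact, where the force was 14.3 N. That rise is slightly less than the nominal 2.5 N for a quarter turn. The crank held still when I eased the force off.

**Last checks:**
- After release the wrist force was near zero.
- The final wrist picture put the grip at (0.585, −0.065), about 4 mm (roughly 3–4°) beyond where I left it, which is within the error of picking the pixel.
- The same picture put the post at y ≈ 0.058 m, about 5 mm short of the stall position. It was read near the edge of the fisheye view, so I trust the stall position and an earlier wrist view (about 0.0645 m) instead.
- The screwdriver and spool look unmoved in the side view. The parts box also looks in place. I judged all three by eye and did not measure them.

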